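Clear the tray, fetch the pith block, put the others back

TASK

The pale pith block lies at the back of the narrow wooden tray, behind the loupe and the amber jar. First set the loupe upright in the middle of the round blue pad and the jar upright in the middle of the round green pad, without shifting the pith block; then lay the pith block flat in the middle of the steel bench block, and only after that stand the loupe and the jar back in the wooden tray, each upright exactly where it stood at first. Leave the brass chuck and the screwdriver with the orange-brown handle where they lie.

Things in the scene. Friction and masses are not known exactly. Their poses are not given: they have to be found in the camera images.
- rack: narrow open tray of reddish-brown wood, fixed, 172 x 72 mm outside, 18 mm high, walls 5 mm, inner floor 5 mm above the bench. Origin at the centre of its underside; x runs along its length towards its back end (away from the robot, give or take its yaw), y across it, z up. The pith block lies crosswise in it about 30 mm behind its centre; the loupe and the jar stand in front of the block, one about 9 mm and the other about 57 mm before the centre, in either order
- anvil: mottled grey-black steel bench block with a slot in one end, fixed, 59 (x) x 72 (y) x 16 mm (z). Origin at the centre of its underside; its flat top lies 16 mm above the bench; the slot is about 15 mm wide, runs along y from near the middle out through the +y end
- pith: pale cream rectangular pith block, loose, 22 (x) x 50 (y) x 16 mm (z), about 30 g. Origin at the centre of its underside; y along its length, which starts across the wooden tray with about 6 mm left at each end, so it is gripped on its 22 mm faces, with fingers before and behind it
- loupe: black watchmaker's eye loupe standing on its wide end, loose, round, 38 mm in diameter at the foot, 30 mm high, about 40 g. Origin at the centre of its underside, z up. It stands 17 mm proud of the wooden tray's rim and can be gripped there over the side walls
- jar: small amber glass jar with a white cap, loose, round, 42 mm in diameter, 56 mm high, about 100 g. Origin at the centre of its underside, z up. It stands 43 mm proud of the wooden tray's rim
- chuck: brass chuck piece, loose bystander, 14 x 24 x 12 mm, lying on the bench; not to be moved. Origin at the centre of its underside
- driver: screwdriver with orange-brown wooden handle, loose bystander, 105 mm long, 10 mm thick, lying on the bench; not to be moved. Origin at the centre of its underside, y along it
- blue_pad: round blue plastic pad, fixed, 64 mm in diameter, 6 mm thick, flat. Origin at the centre of its underside. Its top lies 6 mm above the bench
- green_pad: round green plastic pad, fixed, 64 mm in diameter, 6 mm thick, flat. Origin at the centre of its underside. Its top lies 6 mm above the bench
- bench_lamp: fixed lamp before the work, not to be hit: dark shade up to x = 0.42 m, 0.21 m high; arched neck near x = 0.3, y = -0.1 to -0.4, 0.41 m high. Origin under its middle. Other obstacles: partition 0.61 m high along y = -0.43 from x = 0.33 on; lathe 0.18 m high (x over 0.54, y over 0.02); countershaft 0.21 m high at x = 0.3, y = 0.19; wall 0.12 m behind the robot's axis
Things that resemble listed ones, but are neither listed nor needed, are in the scene too. Of the things shaped like the jar, the amber one is meant.

How it is judged:
By the outcome, as a careful person would: the job done as asked, in the order asked, and still so for the second after the job is handed in, with the robot touching nothing.
It also fails if it takes over 112 s, if anything falls off the work surface, if the arm or the gripper's body presses on something with over 40 N, if the wrist force passes 120 N, or if a joint passes its speed limit or range.

ROBOT

A 6-joint arm with a two-finger parallel gripper is mounted at the origin on a cart in front of the work surface, level with it; the furniture and walls round the work are solid. World frame = base frame: x ahead of the robot, y to its left, z up, the work surface at z = 0. Lengths are in m, angles in degrees, forces in N, time in s.
With the tool pointing down it reaches from about 0.25 to 0.725 m from the base axis. Payload 9.7 kg.
Tool frame: the origin (TCP) lies at the very end of the fingers, on their centre line; the grasp point (between the pads) lies 19 mm behind it; z points along the fingers, y is the line along which they close (so a half turn about z gives the same grasp; the last joint's range is limited). The gripper opens to 85 mm and grips with 20 to 120 N. Pads are 22 mm wide; open, the fingers measure 114 mm over their backs; the gripper's body (76 mm by 85 mm) begins 54 mm behind the grasp point. The pads swing forward as they close: fully open they stand 13 mm farther back than shut.
Start: joints at [-74.485, 4.979, 10.078, 95.1, 0, 90], TCP at [0.147, -0.53, 0.231] pointing down, gripper open.
Joint ranges: [-179.16, 179.16], [-48.56, 103.87], [-65.8, 70.77], [-126.05, 130.52], [-82.76, 87.17], [-180, 180]. Speed limits (degrees/s): [127.2, 127.2, 147.25, 180, 180, 180].

INTERFACE

Orientations are given as [roll, pitch, yaw] about the fixed x, y, z axes, in that order (R = Rz(yaw) Ry(pitch) Rx(roll)).
In Python, from workcell import bot, viewer, finder gives the robot as it stands. The module is installed in compiled form; this text tells all that it offers.
- The arm moves only by the shell command python3 -m inch 'ROWS' [FORCE]. ROWS is JSON, a list that holds one entry, the list of rows, each a list of 7 numbers: the opening in per cent of the stroke, from 0 (shut) to 100 (fully open), then the shift along the tool's x, y, z in mm, then the turn, a rotation vector about the tool's x, y, z in degrees. In form: [[[grip, tx, ty, tz, ax, ay, az], ...]]. A call has 1 to 8 rows; each row shifts and turns the commanded pose from where the row before left it, along the tool's axes as they then stand; what a row does not reach is not made up. A row lasts 1/8 s, in which the tool goes at most 62.5 mm and 10.7 degrees, less where a joint would pass 70% of its speed; a pose out of reach is approached as far as the arm can. A call with a gripper value outside its range is refused whole. The fingers move at their own pace and stop on an object; FORCE is the grip in N (left out, the last holds). Time passes only in rows, so rows that do not move let the fingers close. It gives the time, the measured TCP pose, the force, the opening and the grip force at its end, in the units of the state.
- bot.get_obs(): the state, without advancing time (a new reading comes with each control period).
- viewer.camera(name): name is "scene" or "top" or "wrist"; returns a dict with "pixels" (480x640x3 uint8, red, green, blue), "vfov" (degrees; the focal length in pixels is half the picture's height over the tangent of half this angle, whatever the lens; pixels are square), "cx", "cy" (the principal point, pixels), "R" (3x3) and "t" (3): a world point X has camera coordinates R X + t. Camera axes: x right, y down, z forward; pixel columns grow to the right and rows downward; lengths in m; the calibration is good to about 2 mm. The wrist camera is an equidistant fisheye: a pixel r from the principal point sees the ray r / f radians off the axis. A picture is of the moment at which its call begins. There is no depth.
- bot.job_done(): hands the job in; it is judged then, once.
Trained networks look in the newest picture that a camera, given by its name, has taken for a name from the list of things; names that differ only in an ending like _2 or _b are one class to them, and where a whole thing is asked for, a point or a joint stands for the part that bears it (a point fixed in the world has none). Each returns a list of dicts, best first, with "conf" (0 to 1); they miss things now and then, are a little off and sometimes report something else, mostly with a low value. They report only what shows in the picture. A call takes as long as a camera call. They do not tell look-alikes from the thing itself.
- finder.outline_of(camera, thing): "pixels" (480x640 bool, what is visible of it) and "extent" ([centre column, centre row, width, height] in pixels, round what is visible of it).
- finder.mark_of(camera, thing): "position" ([column, row] in pixels: a listed point, or the origin of a listed thing).
The state is a dict: "time": time; "q": joint angles; "qd": joint speeds; "joint_efforts": joint torques, N m; "ee_pos": TCP position; "tcp_rot": TCP orientation; "wrist_force": force on the tool from outside, world axes, zero at the start; "torque": the same for the moment, N m; "opening": finger opening in m; "grasp_force": force on a finger pad.
Only numpy, scipy, OpenCV 4.12 (cv2) and the standard library are available. Lean on these libraries where they do the work, as an engineer would, in place of code of your own. Each camera call takes 0.05 s, during which the arm holds its last target. There are 200 camera calls.

## Working session

There is one attempt and no reset: what is moved stays moved. The work goes in short steps, Python scripts to look and compute and a shell command to move; the robot and the scene stay as the last step left them, time stands still between calls to the robot, and variables do not carry over. Pictures are saved under pics/ and viewed, at most 14 in all, crops included, and the job is handed in when it is done.

```bash
mkdir -p pics
cat > h.py <<'E'
import numpy as np,cv2
from workcell import bot,viewer,finder
def f_of(c): return 240/np.tan(np.radians(c["vfov"])/2)
def px2w(c,uv,z,fish=False):
    f=f_of(c);d=np.array([(uv[0]-c["cx"])/f,(uv[1]-c["cy"])/f,1.])
    if fish:
        r=np.hypot(d[0],d[1]);d=np.array([d[0]/r*np.sin(r),d[1]/r*np.sin(r),np.cos(r)]) if r>1e-9 else np.array([0,0,1.])
    R=np.array(c["R"]);t=np.array(c["t"]);o=-R.T@t;d=R.T@d
    return o+d*(z-o[2])/d[2]
def w2px(c,X,fish=False):
    p=np.array(c["R"])@np.array(X)+np.array(c["t"]);f=f_of(c)
    if fish:
        r=np.hypot(p[0],p[1]);th=np.arctan2(r,p[2]);return np.array([c["cx"]+f*th*p[0]/r,c["cy"]+f*th*p[1]/r])
    return np.array([c["cx"]+f*p[0]/p[2],c["cy"]+f*p[1]/p[2]])
def save(c,n,crop=None,s=1):
    im=c["pixels"][:,:,::-1]
    if crop: im=im[crop[1]:crop[3],crop[0]:crop[2]]
    cv2.imwrite("pics/"+n,cv2.resize(im,None,fx=s,fy=s,interpolation=cv2.INTER_CUBIC))
E
python3 - <<'E'
from h import *
print(bot.get_obs())
for n in("scene","top"):
    c=viewer.camera(n);save(c,n+"0.png")
    R=np.array(c["R"]);print(n,c["vfov"],-R.T@c["t"])
    for t in "rack anvil pith loupe jar chuck driver blue_pad green_pad".split():
        print(t,[(np.round(m["position"]),round(m["conf"],2),np.round(px2w(c,m["position"],0),3)) for m in finder.mark_of(n,t)][:4])
E
```

```text
{'time': 0.0, 'q': array([-7.44850108e+01,  5.01240738e+00,  1.00354134e+01,  9.51005916e+01,
        8.32766937e-04,  8.99988644e+01]), 'qd': array([-0.06419435,  0.06002784,  0.02239819, -0.00130244, -0.00996818,
        0.08608114]), 'joint_efforts': array([ 2.08391793e-03, -5.20384562e+01,  4.64805973e+01,  1.62514084e-02,
        1.65219549e-04,  7.69250477e-06]), 'ee_pos': array([ 0.1470623 , -0.52973582,  0.23057913]), 'tcp_rot': array([-1.79922414e+02, -8.34303874e-04,  1.55161237e+01]), 'wrist_force': array([ 0.24454787, -0.05324706,  0.00694228]), 'torque': array([-0.00407561, -0.01597434,  0.01232955]), 'grasp_force': 0.0, 'opening': 0.08528738808097103}
scene 47.88823725959854 [0.29155026 0.40756355 0.69199529]
rack [(array([297., 232.]), 0.86, array([ 0.625, -0.141,  0.   ]))]
anvil [(array([351., 180.]), 0.78, array([ 0.602, -0.307,  0.   ]))]
pith [(array([278., 226.]), 0.92, array([ 0.663, -0.139,  0.   ])), (array([302., 230.]), 0.7, array([ 0.621, -0.148,  0.   ]))]
loupe [(array([279., 227.]), 0.68, array([ 0.659, -0.137,  0.   ])), (array([326., 241.]), 0.57, arra
[... 666 characters left out ...]
85871  0.88445989]
rack [(array([335., 201.]), 0.6, array([ 0.624, -0.134,  0.   ]))]
anvil [(array([416., 201.]), 0.8, array([ 0.606, -0.302,  0.   ]))]
pith [(array([332., 186.]), 0.79, array([ 0.658, -0.13 ,  0.   ]))]
loupe [(array([340., 224.]), 0.59, array([ 0.572, -0.137,  0.   ]))]
jar [(array([345., 265.]), 0.97, array([ 0.486, -0.138,  0.   ])), (array([336., 205.]), 0.79, array([ 0.615, -0.135,  0.   ]))]
chuck [(array([285., 156.]), 0.52, array([ 0.735, -0.038,  0.   ]))]
driver [(array([210., 256.]), 0.74, array([0.534, 0.135, 0.   ]))]
blue_pad [(array([285., 264.]), 0.84, array([ 0.501, -0.015,  0.   ]))]
green_pad [(array([383., 175.]), 0.72, array([ 0.671, -0.241,  0.   ]))]
```

View pics/scene0.png

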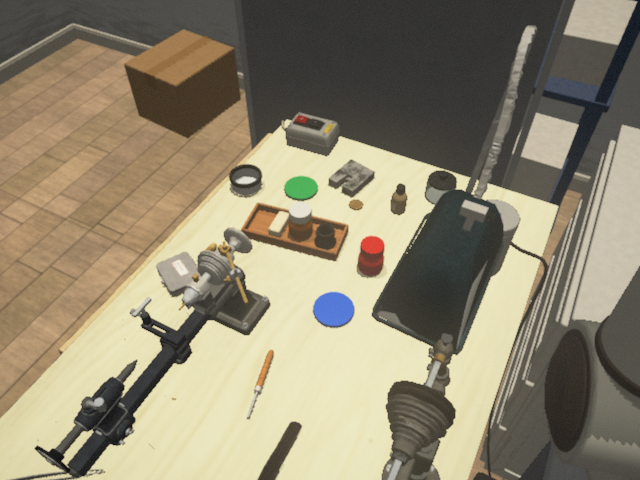

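View pics/top0.png

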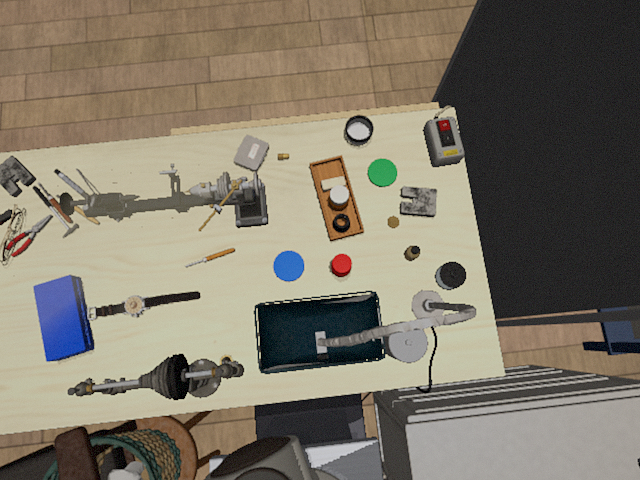

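Scene shows the tray with the white-capped amber jar at (300,217), the loupe in front at (325,235), the pith behind at (279,224); a red look-alike jar stands outside at (371,256). Blue pad is at (333,310), green at (301,188), anvil at (352,178). First I go up, over the lamp neck.

```bash
python3 -m inch '[[[100,0,0,-36,0,0,0],[100,0,0,-36,0,0,0],[100,0,0,-36,0,0,0],[100,0,0,-36,0,0,0],[100,0,0,-36,0,0,0],[100,0,0,-36,0,0,0],[100,0,0,-36,0,0,0],[100,0,0,-20,0,0,0]]]'
python3 - <<'E'
from h import *
o=bot.get_obs();print(o["q"],o["ee_pos"],o["tcp_rot"])
E
```

```text
time: 2.0
ee_pos: [0.1456, -0.5244, 0.4869]
tcp_rot: [178.7, -0.0, 15.5]
wrist_force: [-0.3, 0.7, 0.5]
opening: 0.0855
grasp_force: 0.0
[-7.44834632e+01  2.40556063e+01  6.58144568e+01  1.30416723e+02
  6.99115665e-04  8.99985784e+01] [ 0.14560091 -0.5244191   0.48688036] [ 1.78657873e+02 -6.65625449e-04  1.55179745e+01]
```

Run:
```python
import numpy as np
y=np.radians(15.5);p=np.array([.1456,-.5244])
for a in np.arange(-68.5,-11,6.2):
    n=.56*np.array([np.cos(np.radians(a)),np.sin(np.radians(a))]);d=(n-p)*1000;p=n
    print(np.round(a),n.round(3),round(d[0]*np.cos(y)+d[1]*np.sin(y),1),round(d[0]*np.sin(y)-d[1]*np.cos(y),1))
```

```text
-68.0 [ 0.205 -0.521] 58.4 12.7
-62.0 [ 0.26  -0.496] 59.8 -9.6
-56.0 [ 0.312 -0.465] 58.4 -16.0
-50.0 [ 0.361 -0.428] 56.4 -22.2
-44.0 [ 0.405 -0.387] 53.6 -28.2
-37.0 [ 0.444 -0.341] 50.3 -33.8
-31.0 [ 0.478 -0.291] 46.3 -39.0
-25.0 [ 0.507 -0.238] 41.8 -43.8
-19.0 [ 0.53  -0.181] 36.9 -48.1
-13.0 [ 0.546 -0.123] 31.5 -51.8
```

```bash
python3 -m inch '[[[100,36.7,-48.4,12,1.3,0,0],[100,38.4,-48.5,0,0,0,0],[100,56.4,-23.8,0,0,0,0],[100,56.4,-23.8,0,0,0,0]]]'; python3 -m inch '[[[100,50.6,-32.7,0,0,0,0],[100,50.6,-32.7,0,0,0,0],[100,42.3,-40.2,0,0,0,0],[100,42.3,-40.2,0,0,0,0]]]'
python3 - <<'E'
from h import *
c=viewer.camera("wrist");save(c,"w1.png");print(f_of(c),c["cx"],c["cy"],-np.array(c["R"]).T@c["t"],c["R"][2])
o=bot.get_obs();print(o["q"],o["ee_pos"],o["tcp_rot"],o["time"])
E
```

```text
time: 2.5
ee_pos: [0.2836, -0.3414, 0.4759]
tcp_rot: [-179.9, 0.1, 15.5]
wrist_force: [1.1, -1.0, -0.9]
opening: 0.0854
grasp_force: 0.0
time: 3.0
ee_pos: [0.4232, -0.1519, 0.4756]
tcp_rot: [-179.9, 0.2, 15.5]
wrist_force: [0.5, -0.4, 0.1]
opening: 0.0854
grasp_force: 0.0
371.64829954431775 325.67144777369265 235.10492937913423 [ 0.48927065 -0.13389813  0.61710939] [-0.26162383 -0.07257065 -0.96243778]
[-1.91539534e+01  6.53797744e+00  4.15114817e+01  1.25205314e+02
  1.40990180e-01  1.45110211e+02] [ 0.42580728 -0.14715577  0.47502816] [-1.79751758e+02  1.09496395e-01  1.57357877e+01] 3.05
```

View pics/w1.png

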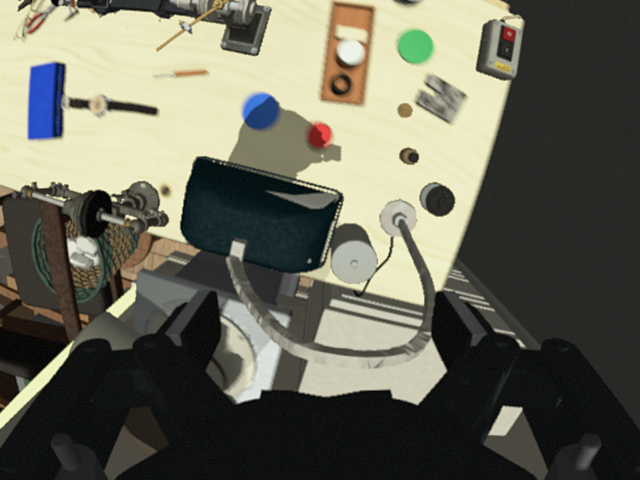

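The wrist view shows blue pad at (261,110), green (415,46), the tray at (347,55) with pith, white cap and loupe, and anvil at (440,98). I'm past the lamp neck; moving nearer.

```bash
python3 -m inch '[[[100,27.5,0,45,0,0,0],[100,27.5,0,45,0,0,0],[100,27.5,0,45,0,0,0],[100,27.5,0,40,0,0,0],[100,0,0,0,0,0,0]]]'
cat >> h.py <<'E'
def marks(n,names,zs,fish):
    c=viewer.camera(n)
    for t,z in zip(names,zs):
        for m in finder.mark_of(n,t)[:2]:print(t,np.round(m["position"]),round(m["conf"],2),np.round(px2w(c,m["position"],z,fish),4))
    return c
E
python3 - <<'E'
from h import *
c=marks("wrist",["rack","pith","loupe","jar","anvil","blue_pad","green_pad"],[0,.005,.005,.005,0,0,0],True)
save(c,"w2.png");np.savez("w2.npz",**c)
o=bot.get_obs();print(o["ee_pos"],o["tcp_rot"],o["time"])
E
```

```text
time: 3.68
ee_pos: [0.5282, -0.1238, 0.2967]
tcp_rot: [-179.8, 0.5, 15.6]
wrist_force: [-0.6, -0.1, 0.7]
opening: 0.0858
grasp_force: 0.0
rack [358. 111.] 0.92 [ 0.6274 -0.134   0.    ]
rack [302.   9.] 0.35 [ 0.731  -0.0381  0.    ]
pith [366.  88.] 0.92 [ 0.6567 -0.1351  0.005 ]
loupe [352. 159.] 0.58 [ 0.5716 -0.1432  0.005 ]
jar [360. 122.] 0.86 [ 0.6163 -0.1398  0.005 ]
jar [321. 225.] 0.62 [ 0.4852 -0.1295  0.005 ]
anvil [481. 176.] 0.65 [ 0.5996 -0.3051  0.    ]
blue_pad [238. 191.] 0.73 [ 0.4982 -0.0219  0.    ]
green_pad [453. 102.] 0.81 [ 0.6742 -0.2411  0.    ]
[ 0.53001907 -0.12519417  0.30292735] [ 1.79934275e+02 -1.05430005e-01  1.54883700e+01] 4.075
```

View pics/w2.png

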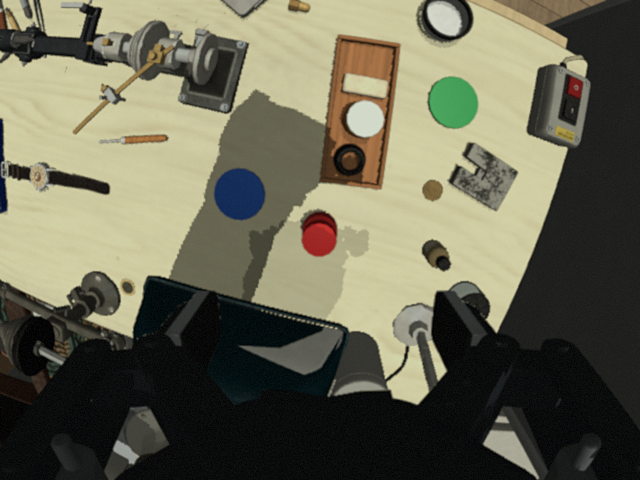

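The wrist view shows rack corners ≈(338,37),(398,44),(382,187),(321,181), pith (366,84), white cap (364,118), loupe (349,159), anvil (483,176), and a red jar outside (319,234). I now fit positions from outlines.

```bash
cat >> h.py <<'E'
def outl(n,t,z,fish,c):
    best=None
    for m in finder.outline_of(n,t)[:1]:
        cs,_=cv2.findContours(m["pixels"].astype(np.uint8),cv2.RETR_EXTERNAL,cv2.CHAIN_APPROX_NONE)
        k=max(cs,key=cv2.contourArea)[:,0,:]
        W=np.array([px2w(c,p,z,fish)[:2]*1000 for p in k],np.float32)
        (x,y),(w,h),a=cv2.minAreaRect(W);(ex,ey),(ew,eh),_=cv2.fitEllipse(W)
        print(n,t,round(m["conf"],2),"rect",np.round([x,y,w,h,a],1),"ell",np.round([ex,ey,ew,eh],1),"ext",np.round(m["extent"]))
E
python3 - <<'E'
from h import *
for n,fi in(("wrist",True),("top",False)):
    c=viewer.camera(n)
    for t,z in(("rack",.018),("anvil",.016),("blue_pad",.006),("green_pad",.006),("pith",.021),("loupe",.035),("jar",.061)): outl(n,t,z,fi,c)
E
```

```text
wrist rack 0.76 rect [ 627.3 -135.3  171.2   72.4    8.8] ell [ 626.9 -135.    78.6  212.1] ext [355. 115.  80. 151.]
wrist anvil 0.56 rect [ 600.7 -302.2   76.9   59.    79.6] ell [ 600.7 -303.8   67.1   83. ] ext [478. 181.  68.  66.]
wrist blue_pad 0.7 rect [496.4 -23.8  60.8  62.3  14. ] ell [496.3 -23.8  61.6  62.9] ext [239. 196.  51.  49.]
wrist green_pad 0.79 rect [ 674.5 -239.    61.7   63.7   19. ] ell [ 674.1 -238.9   62.3   62.9] ext [448. 103.  52.  48.]
wrist pith 0.96 rect [ 656.  -132.7   22.9   49.     6.8] ell [ 656.6 -133.9   22.9   57.9] ext [362.  91.  44.  25.]
wrist loupe 0.75 rect [ 572.4 -137.3   33.3   34.2   15.9] ell [ 572.4 -137.5   33.1   34.8] ext [348. 163.  33.  31.]
wrist jar 0.88 rect [ 489.  -126.8   49.1   36.7   15.4] ell [ 489.2 -126.8   37.5   50.7] ext [314. 236.  38.  47.]
```

Run:
```python
from h import *
c=dict(np.load("w2.npz"));im=c["pixels"].astype(int)
def seg(mask,box,z,name):
    m=np.zeros((480,640),np.uint8);x0,y0,x1,y1=box;m[y0:y1,x0:x1]=mask[y0:y1,x0:x1]
    m=cv2.morphologyEx(m,cv2.MORPH_CLOSE,np.ones((5,5)))
    k=max(cv2.findContours(m,cv2.RETR_EXTERNAL,cv2.CHAIN_APPROX_NONE)[0],key=cv2.contourArea)[:,0,:]
    W=np.array([px2w(c,p,z,True)[:2]*1000 for p in k],np.float32)
    r=cv2.minAreaRect(W);e=cv2.fitEllipse(W)
    print(name,k.mean(0).round(1),"rect",np.round([*r[0],*r[1],r[2]],1),"ell",np.round([*e[0],*e[1]],1))
R,G,B=im[...,0],im[...,1],im[...,2]
seg((B>150)&(R-B<30),(340,95,392,142),.061,"cap")
seg((R<75)&(R-B<25),(325,140,378,180),.035,"loupe")
seg((R-B<90)&(R>150)&(G>140),(335,68,398,100),.021,"pith")
seg((R-B>45)&(G<140),(310,25,410,195),.018,"rack")
seg((B-R>40),(200,160,275,225),.006,"blue")
seg((G-R>40),(420,70,490,135),.006,"green")
seg((R<150)&(R-B<40),(440,135,525,215),.016,"anvil")
save(c,"crop.png",(300,20,420,200),3.3)
```

```text
cap [365.1 118.3] rect [ 618.1 -139.4   35.7   36.4   16.7] ell [ 618.2 -139.3   35.9   36.1]
loupe [348.9 159.9] rect [ 571.7 -137.6   33.8   33.3   34.1] ell [ 571.6 -137.4   32.8   33.5]
pith [365.1  84.9] rect [ 657.3 -132.8   20.6   48.3    6.3] ell [ 657.2 -132.6   22.    58.9]
rack [360.1 111.7] rect [ 627.4 -135.5  171.    71.5    8.7] ell [ 630.5 -135.9   77.2  212.4]
blue [239.1 193.4] rect [496.  -23.9  61.1  59.9  13.6] ell [496.4 -23.9  60.3  60.7]
green [453. 102.] rect [ 674.2 -239.9   61.3   61.5   16.6] ell [ 674.2 -239.9   61.1   61.7]
anvil [480.4 174.9] rect [ 600.1 -301.    79.1   59.6   79. ] ell [ 600.1 -303.    68.9   86.1]
```

View pics/crop.png

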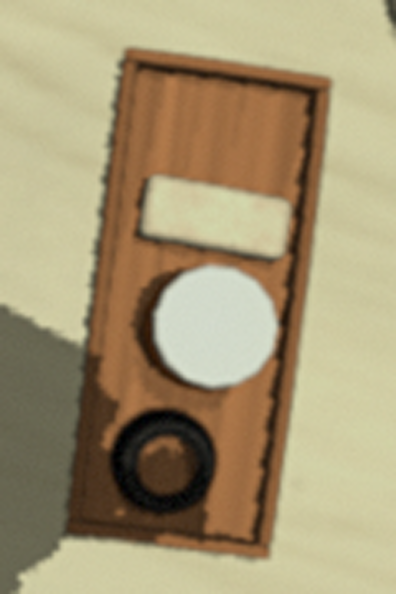

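```bash
python3 -m inch '[[[100,-7.5,3.9,45.7,0,0,0],[100,-7.5,3.9,45.7,0,0,0],[100,-7.5,3.9,45.7,0,0,0],[100,-7.5,3.9,45.7,0,0,6.7],[100,0,0,0,0,0,0],[100,0,0,0,0,0,0]]]'
python3 - <<'E'
from h import *
c=viewer.camera("wrist");save(c,"w3.png");np.savez("w3.npz",**c);print(-np.array(c["R"]).T@c["t"])
o=bot.get_obs();print(o["ee_pos"],o["tcp_rot"],o["time"])
E
```

```text
time: 5.62
ee_pos: [0.5064, -0.1481, 0.121]
tcp_rot: [179.9, -0.1, 8.9]
wrist_force: [-0.0, 0.7, 1.2]
opening: 0.0852
grasp_force: 0.0
[ 0.57337428 -0.13745112  0.26290814]
[ 0.50686522 -0.14818418  0.12147171] [179.90727314  -0.19101883   8.93492052] 5.675
```

View pics/w3.png

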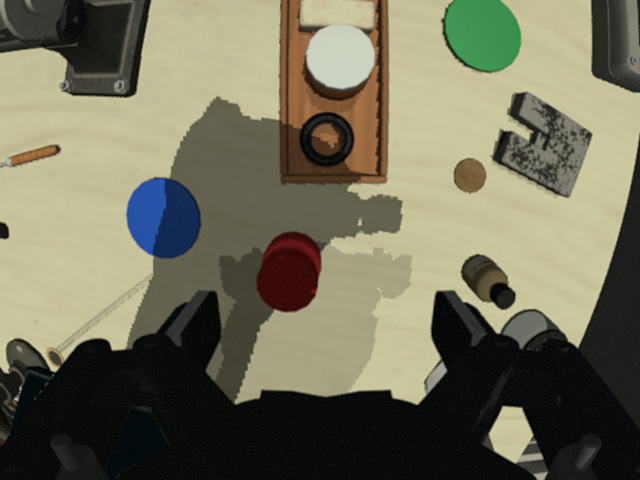

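The view shows the loupe ring at (327,139), the amber-sided jar's cap at (340,58), blue pad (163,217), green (482,32), and anvil (545,145).

```bash
cat >> h.py <<'E'
def seg(c,mask,box,z,name,fish=True):
    m=np.zeros((480,640),np.uint8);x0,y0,x1,y1=box;m[y0:y1,x0:x1]=mask[y0:y1,x0:x1]
    m=cv2.morphologyEx(m,cv2.MORPH_CLOSE,np.ones((5,5)))
    k=max(cv2.findContours(m,cv2.RETR_EXTERNAL,cv2.CHAIN_APPROX_NONE)[0],key=cv2.contourArea)[:,0,:]
    W=np.array([px2w(c,p,z,fish)[:2]*1000 for p in k],np.float32)
    r=cv2.minAreaRect(W);e=cv2.fitEllipse(W)
    print(name,k.mean(0).round(1),"rect",np.round([*r[0],*r[1],r[2]],1),"ell",np.round([*e[0],*e[1]],1))
    return W
E
python3 - <<'E'
from h import *
c=dict(np.load("w3.npz"));im=c["pixels"].astype(int);R,G,B=im[...,0],im[...,1],im[...,2]
for z in(.005,.02,.035): seg(c,(R<60)&(R-B<25),(296,108,360,172),z,"loupe %g"%z)
seg(c,(B>130)&(R-B<30),(300,20,380,100),.061,"cap")
seg(c,(B-R>40),(110,160,215,270),.006,"blue")
seg(c,(G-R>40),(430,0,540,80),.006,"green")
seg(c,(R<185)&(R-B<35),(490,85,600,200),.016,"anvil")
W=seg(c,(R-B>40)&(G<140),(270,0,395,190),.018,"rack")
x=W[:,0];
for a,b in((540,560),(570,590),(600,620)):
    s=W[(x>a)&(x<b)];print(a,b,s[:,1].min(),s[:,1].max())
print("near end",x.min())
save(c,"c3.png",(270,100,390,190),6)
E
```

```text
loupe 0.005 [325.9 139.4] rect [ 570.4 -139.3   36.9   36.5    9. ] ell [ 570.5 -139.    36.1   36.9]
loupe 0.02 [325.9 139.4] rect [ 570.6 -139.2   34.7   34.3    8.9] ell [ 570.7 -138.9   34.    34.7]
loupe 0.035 [325.9 139.4] rect [ 570.8 -139.1   32.6   32.2    9. ] ell [ 570.9 -138.8   31.9   32.6]
cap [339.9  56. ] rect [ 618.1 -138.9   36.5   36.6    9.8] ell [ 618.2 -138.9   36.3   36.4]
blue [162.5 217.8] rect [497.  -24.   61.5  62.5  26.5] ell [496.9 -24.   61.3  62.2]
green [482.2  32.1] rect [ 671.1 -240.2   56.2   62.9   19. ] ell [ 672.7 -239.5   58.1   63.2]
anvil [537.7 142.7] rect [ 600.1 -299.2   81.3   60.7   78.6] ell [ 599.7 -301.2   70.5   88.4]
rack [335.5  84.7] rect [ 605.6 -138.8  125.6   71.     9.2] ell [ 605.  -139.1   74.9  162.3]
540 560 -182.68077 -111.55713
570 590 -179.62337 -105.57895
600 620 -175.23235 -100.80886
near end 539.6637
```

View pics/c3.png

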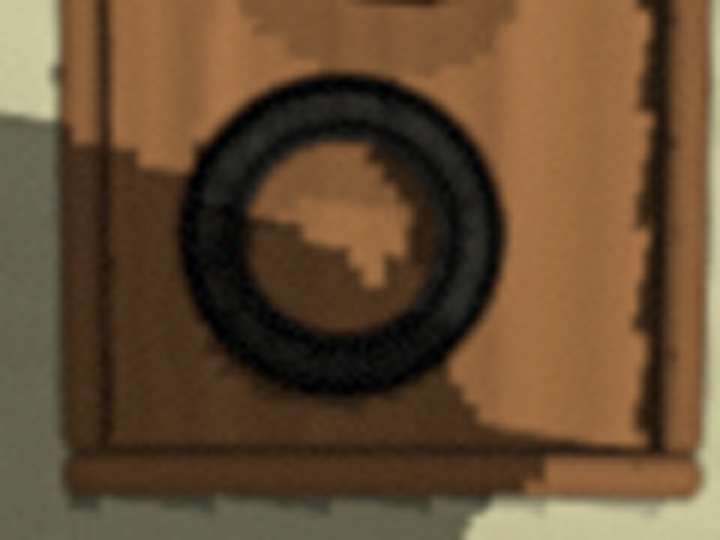

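```bash
python3 -m inch '[[[100,32.2,0.4,0,0,0,0],[100,32.2,0.4,0,0,0,0],[100,0,0,30,0,0,0],[100,0,0,30,0,0,0],[100,0,0,30,0,0,0],[100,0,0,0,0,0,0],[100,0,0,0,0,0,0]]]'
python3 - <<'E'
from h import *
c=viewer.camera("wrist");save(c,"w4.png",(120,180,520,480),2)
o=bot.get_obs();print(o["ee_pos"],o["tcp_rot"],o["time"])
E
```

```text
time: 6.55
ee_pos: [0.5707, -0.1392, 0.0313]
tcp_rot: [179.9, -0.2, 8.9]
wrist_force: [0.3, 0.2, 0.5]
opening: 0.0852
grasp_force: 0.0
[ 0.57077213 -0.13919969  0.03142926] [179.91520385  -0.19050004   8.84572622] 6.6
```

View pics/w4.png

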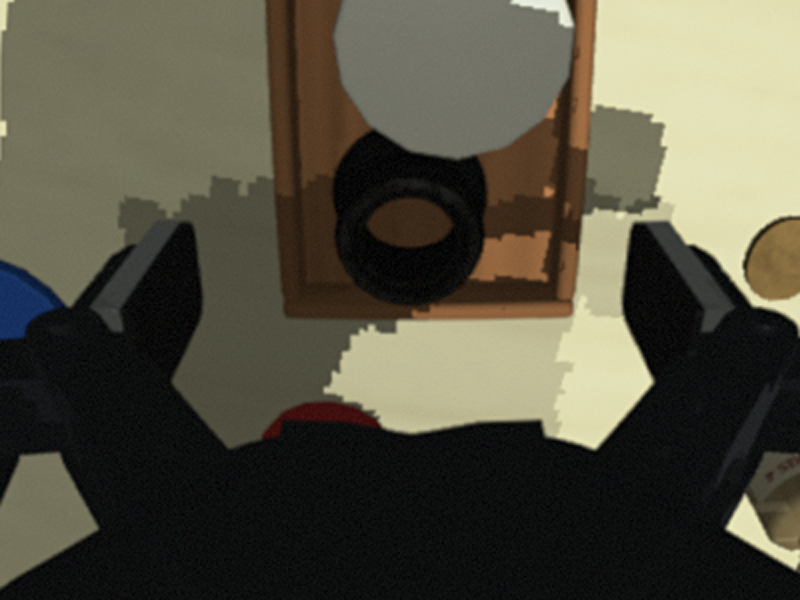

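Loupe at crop (410,240) is centred between fingertips (195 and 635). Lowering 10 mm and closing.

```bash
python3 -m inch '[[[100,0,0,10.4,0,0,0],[60,0,0,0,0,0,0],[30,0,0,0,0,0,0],[30,0,0,0,0,0,0],[30,0,0,0,0,0,0],[30,0,0,0,0,0,0],[30,0,0,0,0,0,0],[30,0,0,0,0,0,0]]]' 30
python3 - <<'E'
from h import *
c=viewer.camera("wrist");save(c,"w5.png",(120,180,520,480),2)
o=bot.get_obs();print(o["ee_pos"],o["tcp_rot"],o["time"])
E
```

```text
time: 7.6
ee_pos: [0.5695, -0.139, 0.0189]
tcp_rot: [180.0, -0.0, 8.8]
wrist_force: [-2.0, 0.7, 5.5]
opening: 0.0305
grasp_force: 30.0
[ 0.56948751 -0.13896593  0.01897191] [ 1.79977700e+02 -4.39596362e-02  8.81763289e+00] 7.65
```

View pics/w5.png

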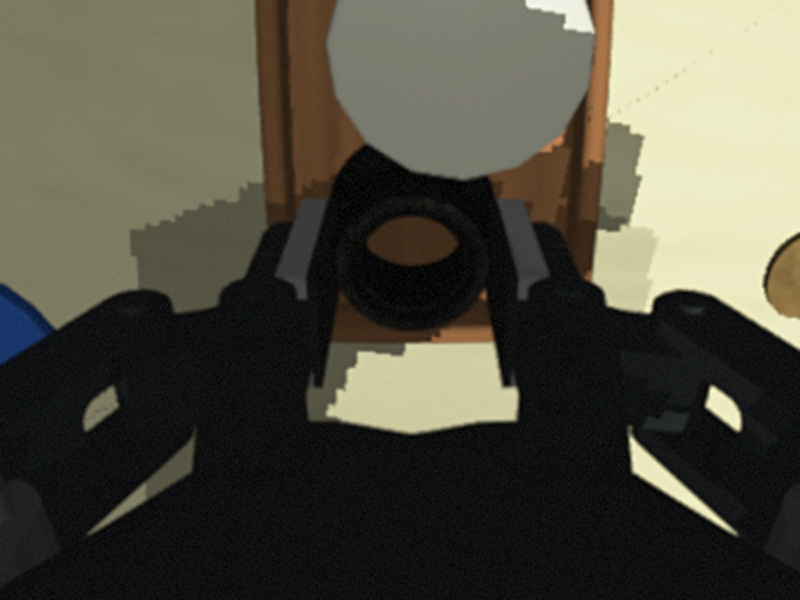

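Loupe is gripped at (412,262), opening 30.5 mm. Checking clearance to the lathe at the blue pad while lifting.

```bash
python3 -m inch '[[[30,0,0,-15,0,0,0],[30,0,0,-30,0,0,0],[30,0,0,-30,0,0,0],[30,0,0,-25,0,0,0],[30,0,0,0,0,0,0]]]'
python3 - <<'E'
from h import *
c=dict(np.load("w3.npz"))
for p in((130,95),(62,88),(75,40),(150,0)): print(p,px2w(c,p,0,True).round(3),px2w(c,p,.02,True).round(3))
o=bot.get_obs();print(o["q"])
c=viewer.camera("wrist");save(c,"w6.png",(0,0,640,480),1)
E
```

```text
time: 8.28
ee_pos: [0.5704, -0.1393, 0.1212]
tcp_rot: [179.9, -0.2, 8.8]
wrist_force: [0.3, 0.2, 0.1]
opening: 0.0309
grasp_force: 29.6
(130, 95) [0.588 0.015 0.   ] [0.587 0.004 0.02 ]
(62, 88) [0.593 0.087 0.   ] [0.592 0.07  0.02 ]
(75, 40) [0.634 0.08  0.   ] [0.63  0.064 0.02 ]
(150, 0) [0.665 0.012 0.   ] [0.658 0.001 0.02 ]
[-1.37153787e+01  9.01400818e+00  2.34476982e+00  8.30767392e+01
 -1.29950387e-02  1.57474490e+02]
```

View pics/w6.png

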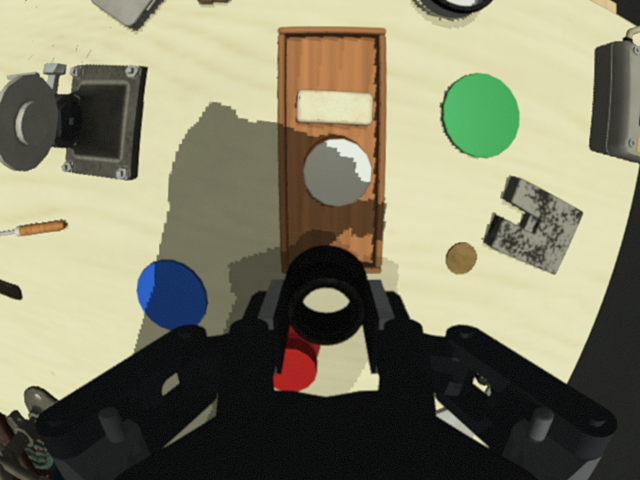

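```bash
python3 -m inch '[[[30,-18.3,-41.7,0,0,0,0],[30,-18.3,-41.7,0,0,0,0],[30,-18.3,-41.7,0,0,0,0],[30,0,0,30,0,0,0],[30,0,0,30,0,0,0],[30,0,0,30,0,0,0],[30,0,0,0,0,0,0],[30,0,0,0,0,0,0]]]'
python3 - <<'E'
from h import *
c=viewer.camera("wrist");save(c,"w7.png",(120,180,520,480),2);np.savez("w7.npz",**c)
o=bot.get_obs();print(o["ee_pos"],o["tcp_rot"],o["time"])
im=c["pixels"].astype(int);R,G,B=im[...,0],im[...,1],im[...,2]
seg(c,(B-R>30),(120,180,520,480),.006,"blue")
E
```

```text
time: 9.32
ee_pos: [0.496, -0.0238, 0.0291]
tcp_rot: [180.0, -0.0, 8.8]
wrist_force: [0.6, -0.3, -0.0]
opening: 0.0307
grasp_force: 29.7
[ 0.49647399 -0.02385283  0.02955509] [ 1.79968365e+02 -8.33363749e-02  8.80852218e+00] 9.375
blue [323.2 251.7] rect [509.1 -20.7  37.6  61.8   9.3] ell [502.2 -21.9  49.8  57.5]
```

View pics/w7.png

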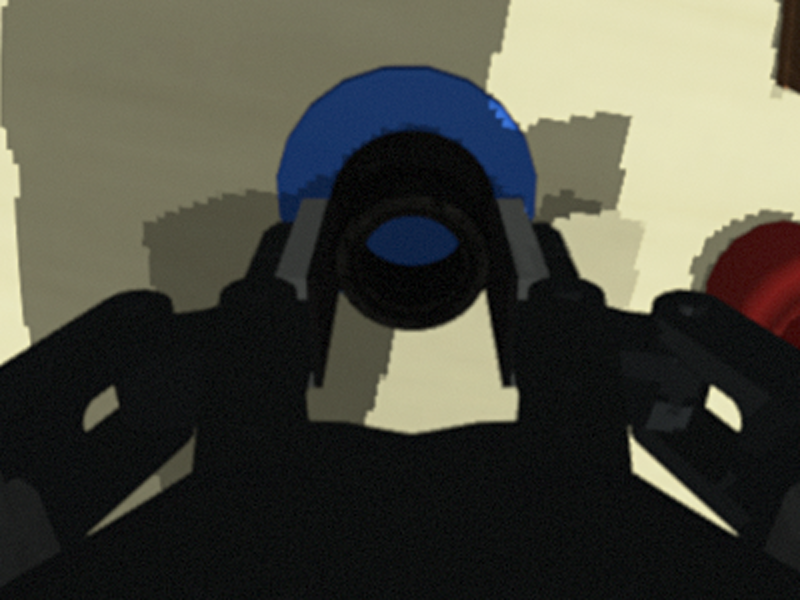

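Loupe (412,230) is centred laterally over the blue pad (407,~150). Lower and release.

```bash
python3 -m inch '[[[30,0,0,8.6,0,0,0],[30,0,0,0,0,0,0],[30,0,0,0,0,0,0]]]'; python3 -m inch '[[[60,0,0,0,0,0,0],[75,0,0,0,0,0,0],[75,0,0,0,0,0,0],[75,0,0,-30,0,0,0],[75,0,0,-50,0,0,0],[100,0,0,-50,0,0,0],[100,0,0,0,0,0,0]]]'
```

```text
time: 9.75
ee_pos: [0.496, -0.0238, 0.02]
tcp_rot: [180.0, -0.0, 8.8]
wrist_force: [1.1, -1.3, -0.3]
opening: 0.0311
grasp_force: 29.8
time: 10.62
ee_pos: [0.4977, -0.0238, 0.154]
tcp_rot: [179.9, -0.4, 8.8]
wrist_force: [-0.1, 0.1, -0.1]
opening: 0.0855
grasp_force: 0.0
```

Run:
```python
from h import *
c=viewer.camera("wrist");np.savez("w8.npz",**c);save(c,"w8.png")
im=c["pixels"].astype(int);R,G,B=im[...,0],im[...,1],im[...,2]
seg(c,(B-R>30),(200,100,450,330),.006,"blue")
for z in (.006,.036):seg(c,(R<45)&(B<60),(270,160,370,290),z,"loupe")
```

```text
blue [323.3 221.7] rect [496.1 -22.8  61.2  61.4   8.8] ell [496.4 -23.   61.   61.7]
loupe [320.4 229. ] rect [490.5 -22.8  37.7  51.3  78.7] ell [492.2 -22.5  36.6  51.5]
loupe [320.4 229. ] rect [498.1 -21.8  33.8  46.   78.7] ell [499.6 -21.6  32.8  46.1]
```

View pics/w8.png

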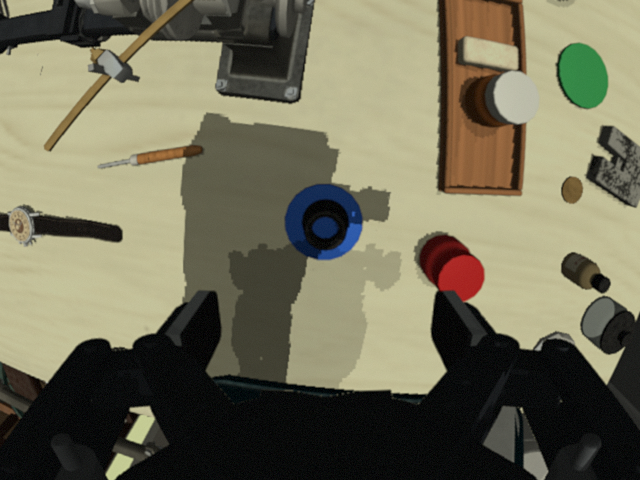

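Loupe stands upright in the blue pad's middle (327,224 vs pad 323,222). Now over the jar.

```bash
python3 -m inch '[[[100,33.8,44.1,0,0,0,0],[100,33.8,44.1,0,0,0,0],[100,33.8,44.1,0,0,0,0],[100,0,0,30,0,0,0],[100,0,0,30,0,0,0],[100,0,0,0,0,0,0],[100,0,0,0,0,0,0]]]'
python3 - <<'E'
from h import *
c=viewer.camera("wrist");np.savez("w9.npz",**c);save(c,"w9.png")
o=bot.get_obs();print(o["ee_pos"],o["tcp_rot"],o["time"])
im=c["pixels"].astype(int);R,G,B=im[...,0],im[...,1],im[...,2]
seg(c,(B>90)&(R-B<30),(260,180,390,380),.061,"cap")
seg(c,(R-B<90)&(R>140)&(G>130),(270,120,370,185),.021,"pith")
c=dict(np.load("w8.npz"));im=c["pixels"].astype(int);R,G,B=im[...,0],im[...,1],im[...,2]
seg(c,(B>130)&(R-B<30),(490,60,550,130),.061,"cap8")
E
```

```text
time: 11.55
ee_pos: [0.6164, -0.1388, 0.0905]
tcp_rot: [180.0, -0.0, 8.8]
wrist_force: [0.1, -0.0, 0.6]
opening: 0.0854
grasp_force: 0.0
[ 0.61676051 -0.13890364  0.09118954] [ 1.79954606e+02 -9.26972335e-02  8.82808847e+00] 11.6
cap [329.8 254.2] rect [ 628.3 -139.8   35.7   17.4   83.8] ell [ 627.8 -139.5   17.2   37.2]
pith [360.9 168.5] rect [ 667.5 -151.7    5.2    6.9    9.5] ell [ 667.5 -151.8    5.3    7.7]
cap8 [516.4  96.5] rect [ 617.5 -137.8   36.4   35.9    9.2] ell [ 617.7 -137.9   36.    36.2]
```

View pics/w9.png

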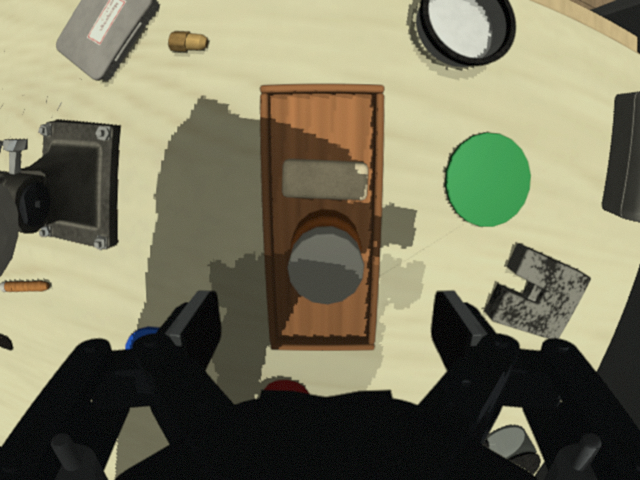

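Cap at (326,265) is centred between fingers (218, 433). Descend and grip.

```bash
python3 -m inch '[[[100,1.5,0,30,0,0,0],[100,0,0,30,0,0,0],[100,0,0,7,0,0,0],[70,0,0,0,0,0,0],[50,0,0,0,0,0,0],[30,0,0,0,0,0,0],[30,0,0,0,0,0,0],[30,0,0,0,0,0,0]]]' 40;  python3 -m inch '[[[30,0,0,0,0,0,0],[30,0,0,0,0,0,0]]]'
python3 - <<'E'
from h import *
o=bot.get_obs();print(o["ee_pos"],o["tcp_rot"],o["time"])
E
```

```text
time: 12.6
ee_pos: [0.6187, -0.1389, 0.0249]
tcp_rot: [179.9, -0.2, 8.8]
wrist_force: [-0.8, 1.6, 5.7]
opening: 0.0391
grasp_force: 39.8
time: 12.85
ee_pos: [0.6187, -0.1389, 0.0249]
tcp_rot: [179.9, -0.2, 8.8]
wrist_force: [-1.7, 0.6, 6.3]
opening: 0.0393
grasp_force: 39.8
[ 0.61872042 -0.1388622   0.02492028] [ 1.79937816e+02 -1.55830543e-01  8.81561277e+00] 12.85
```

```bash
python3 -m inch '[[[30,0,0,-15,0,0,0],[30,0,0,-30,0,0,0],[30,0,0,-30,0,0,0],[30,0,0,-15,0,0,0],[30,0,0,0,0,0,0]]]'
python3 - <<'E'
from h import *
c=dict(np.load("w9.npz"));im=c["pixels"].astype(int);R,G,B=im[...,0],im[...,1],im[...,2]
seg(c,(G-R>40),(420,110,560,250),.006,"green")
seg(c,(R<185)&(R-B<35),(475,235,600,345),.016,"anvil")
c=viewer.camera("wrist");np.savez("w10.npz",**c);im=c["pixels"].astype(int);R,G,B=im[...,0],im[...,1],im[...,2]
seg(c,(G-R>40),(400,60,560,250),.006,"green")
o=bot.get_obs();print(o["ee_pos"],o["tcp_rot"],o["time"],o["opening"],o["grasp_force"])
E
```

```text
time: 13.48
ee_pos: [0.6185, -0.1388, 0.1143]
tcp_rot: [179.9, -0.1, 8.8]
wrist_force: [0.6, -0.1, -1.3]
opening: 0.0394
grasp_force: 40.4
green [487.7 179.4] rect [ 674.8 -238.9   62.3   62.2   44.8] ell [ 674.8 -238.9   61.8   62.3]
anvil [525.3 305.4] rect [ 600.8 -299.5   78.8  104.9    2.2] ell [ 596.3 -299.1   79.9  100.9]
green [473.2 178.5] rect [ 674.6 -238.7   61.7   62.5    9.4] ell [ 674.5 -238.7   61.6   62.2]
[ 0.61793549 -0.13869645  0.11286048] [ 1.79980114e+02 -2.86470621e-02  8.81938261e+00] 13.525 0.03930224698524639 40.41660756454803
```

```bash
python3 -m inch '[[[30,20.2,53.8,0,0,0,0],[30,20.2,53.8,0,0,0,0],[30,0,0,30,0,0,0],[30,0,0,30,0,0,0],[30,0,0,15,0,0,0],[30,0,0,0,0,0,0],[30,0,0,0,0,0,0]]]'
python3 - <<'E'
from h import *
c=viewer.camera("wrist");np.savez("w11.npz",**c);save(c,"w11.png",(120,150,520,450),2)
o=bot.get_obs();print(o["ee_pos"],o["tcp_rot"],o["time"],o["opening"],o["wrist_force"])
E
```

```text
time: 14.4
ee_pos: [0.6748, -0.2389, 0.0393]
tcp_rot: [179.9, -0.1, 8.8]
wrist_force: [-0.6, -0.2, -0.7]
opening: 0.039
grasp_force: 40.5
[ 0.67497604 -0.23891619  0.03964665] [ 1.79924066e+02 -1.27157530e-01  8.82847443e+00] 14.45 0.039147841497769884 [0.2867242  0.3093151  0.53334068]
```

View pics/w11.png

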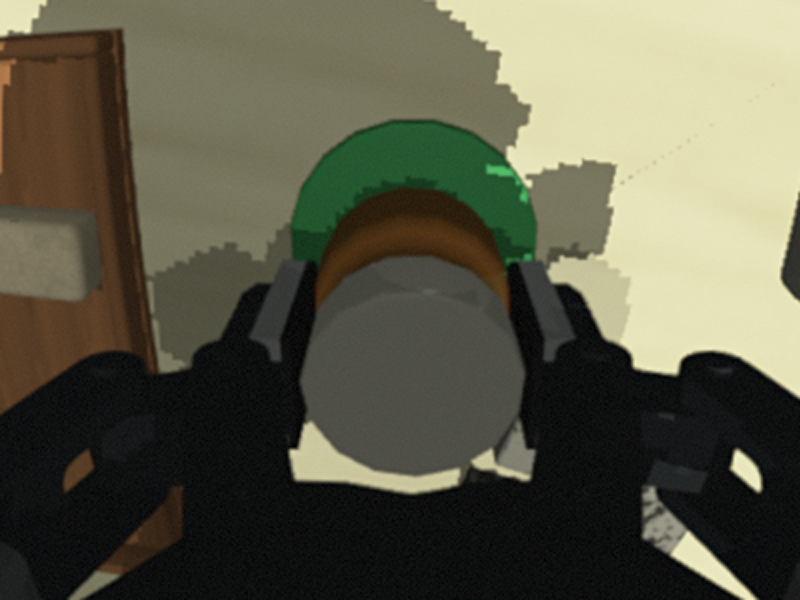

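Jar (413,365) centred laterally over the green pad (413,~200), upright. Lower and release.

```bash
python3 -m inch '[[[30,0,0,12.7,0,0,0],[30,0,0,0,0,0,0],[30,0,0,0,0,0,0]]]'; python3 -m inch '[[[60,0,0,0,0,0,0],[85,0,0,0,0,0,0],[85,0,0,0,0,0,0],[85,0,0,-30,0,0,0],[85,0,0,-50,0,0,0],[85,-15,0,-20,0,0,0],[85,0,0,0,0,0,0]]]'
python3 - <<'E'
from h import *
c=viewer.camera("wrist");np.savez("w12.npz",**c)
im=c["pixels"].astype(int);R,G,B=im[...,0],im[...,1],im[...,2]
seg(c,(B>90)&(abs(R-B)<30),(270,150,390,330),.062,"cap")
seg(c,(R-B<90)&(R>110)&(G>100),(100,120,245,250),.021,"pith")
save(c,"w12.png")
o=bot.get_obs();print(o["ee_pos"],o["tcp_rot"],o["time"],o["opening"],o["wrist_force"])
E
```

```text
time: 14.82
ee_pos: [0.6747, -0.239, 0.0256]
tcp_rot: [180.0, -0.1, 8.8]
wrist_force: [1.7, -0.7, 1.7]
opening: 0.0395
grasp_force: 42.8
time: 15.7
ee_pos: [0.6594, -0.2416, 0.1271]
tcp_rot: [179.9, -0.2, 8.8]
wrist_force: [-0.3, 0.6, -0.4]
opening: 0.0731
grasp_force: 0.0
cap [323.5 230.5] rect [ 674.8 -239.3   36.9   35.5   22.6] ell [ 674.6 -239.3   35.6   36.5]
pith [138.5 170.4] rect [ 673.1 -105.9  103.6   83.8    1.9] ell [683.6 -94.6  68.3 120.2]
[ 0.65917633 -0.24135523  0.12511299] [ 1.79975394e+02 -3.57157770e-02  8.78828701e+00] 15.75 0.07272093290819172 [ 0.03613395 -0.46098032 -0.5087986 ]
```

View pics/w12.png

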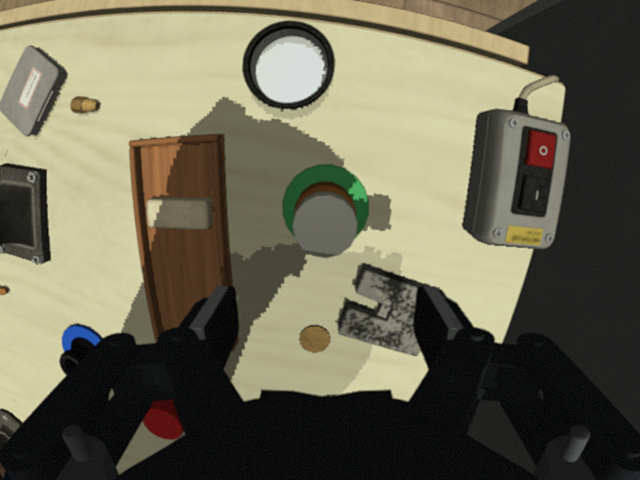

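The picture shows jar upright on green (cap 325,222), pith unmoved at (180,213), empty tray and anvil slot facing +y. I've now used all my picture views (this was one over the limit: 15), so only numbers from here.

```bash
python3 -m inch '[[[64,7.2,-54,0,0,0,0],[64,7.2,-54,0,0,0,0],[64,0,0,0,0,0,-10],[64,0,0,0,0,0,-10],[64,0,0,0,0,0,-10],[64,0,0,0,0,0,-10],[64,0,0,0,0,0,-10],[64,0,0,0,0,0,-10]]]'; python3 -m inch '[[[64,0,0,0,0,0,-10],[64,0,0,0,0,0,-10],[64,0,0,0,0,0,-10],[64,0,0,0,0,0,0],[64,0,0,0,0,0,0]]]'
python3 - <<'E'
from h import *
def g(c): im=c["pixels"].astype(int);return im[...,0],im[...,1],im[...,2]
for n,box,t in(("w8.npz",(455,30,525,75),150),("w6",0,0),("w12.npz",(143,190,216,236),110)):
    if not box: continue
    c=dict(np.load(n));R,G,B=g(c);h=(R>0)&(B/np.maximum(R,1)>.62)
    seg(c,h,box,.021,n)
c=viewer.camera("wrist");np.savez("w13.npz",**c)
o=bot.get_obs();print(o["ee_pos"],o["tcp_rot"],o["time"],o["opening"],o["q"])
print("pith at",w2px(c,[.657,-.1325,.021],True))
for t,z in(("pith",.021),("rack",.018)):outl("wrist",t,z,True,c)
E
```

```text
time: 16.75
ee_pos: [0.6564, -0.1319, 0.1225]
tcp_rot: [-179.8, 0.0, 69.1]
wrist_force: [0.6, 0.4, -0.8]
opening: 0.0548
grasp_force: 0.0
time: 17.38
ee_pos: [0.6568, -0.1321, 0.124]
tcp_rot: [-179.9, -0.0, 98.6]
wrist_force: [0.5, 0.3, -0.4]
opening: 0.0546
grasp_force: 0.0
w8.npz [491.   56.4] rect [ 653.5 -132.4   27.    59.1    7. ] ell [ 654.2 -131.6   26.7   66.5]
w12.npz [179.5 212.5] rect [ 659.2 -135.2   23.1   52.4    6.8] ell [ 659.3 -135.3   25.    61.1]
[ 0.65688038 -0.13210345  0.12429737] [-1.79949289e+02 -1.09428420e-02  9.86370812e+01] 17.425 0.05492737898593858 [-1.13679181e+01  2.09728509e+01  1.71388104e+01  8.62173547e+01
 -7.06588181e-03  6.99949990e+01]
pith at [325.88391966 234.74953337]
wrist pith 0.62 rect [ 628.2 -132.9  170.2   73.5    9.1] ell [ 628.6 -132.7   80.8  210.9] ext [287. 226. 246. 104.]
wrist rack 0.8 rect [ 627.9 -133.9  171.9   74.6    9.1] ell [ 628.4 -133.5   81.8  214. ] ext [286. 227. 244. 105.]
```

Run:
```python
from h import *
c=dict(np.load("w13.npz"));im=c["pixels"].astype(int);R,G,B=im[...,0],im[...,1],im[...,2]
r=B/np.maximum(R,1);
for v in range(180,300,8): print(v,[f"{r[v,u]:.2f}" for u in range(285,370,6)])
for t in(.62,.68,.75): seg(c,(r>t),(300,188,352,282),.021,t)
```

```text
180 ['0.42', '0.42', '0.38', '0.42', '0.42', '0.41', '0.42', '0.42', '0.45', '0.44', '0.42', '0.45', '0.43', '0.41', '0.43']
188 ['0.43', '0.41', '0.42', '0.42', '0.42', '0.40', '0.45', '0.43', '0.40', '0.45', '0.39', '0.43', '0.41', '0.41', '0.43']
196 ['0.42', '0.36', '0.44', '0.46', '0.38', '0.75', '0.75', '0.75', '0.70', '0.67', '0.45', '0.43', '0.43', '0.43', '0.40']
204 ['0.41', '0.42', '0.39', '0.39', '0.46', '0.75', '0.74', '0.74', '0.75', '0.76', '0.48', '0.38', '0.40', '0.44', '0.45']
212 ['0.42', '0.45', '0.41', '0.42', '0.42', '0.76', '0.76', '0.73', '0.76', '0.74', '0.42', '0.45', '0.39', '0.43', '0.42']
220 ['0.44', '0.43', '0.42', '0.38', '0.44', '0.73', '0.76', '0.74', '0.72', '0.73', '0.39', '0.42', '0.42', '0.44', '0.43']
228 ['0.43', '0.44', '0.43', '0.43', '0.41', '0.73', '0.74', '0.75', '0.75', '0.76', '0.42', '0.43', '0.42', '0.42', '0.40']
236 ['0.44', '0.43', '0.42', '0.44', '0.44', '0.75', '0.75', '0.74', '0.74', '0.77', '0.43', '0.42', '0.42', '0.42', '0.45']
244 ['0.43', '0.43', '0.43', '0.44', '0.43', '0.76', '0.78', '0.75', '0.75', '0.77', '0.41', '0.44',
[... 359 characters left out ...]
 '0.47', '0.41', '0.43', '0.43', '0.49']
276 ['0.41', '0.40', '0.40', '0.41', '0.41', '0.41', '0.41', '0.41', '0.40', '0.41', '0.41', '0.41', '0.40', '0.40', '0.39']
284 ['0.80', '0.80', '0.80', '0.79', '0.80', '0.79', '0.80', '0.81', '0.78', '0.79', '0.80', '0.80', '0.78', '0.78', '0.80']
292 ['0.80', '0.79', '0.81', '0.80', '0.80', '0.79', '0.80', '0.80', '0.79', '0.79', '0.80', '0.79', '0.77', '0.79', '0.80']
0.62 [326.5 231.4] rect [ 657.2 -131.1   22.    51.8    6.3] ell [ 657.2 -130.6   23.4   62.2]
0.68 [326.5 231.7] rect [ 657.1 -131.2   21.4   51.8    5.7] ell [ 657.1 -130.7   22.9   61.5]
0.75 [326.6 231.6] rect [ 657.3 -130.9   20.6   50.6    6.6] ell [ 657.2 -130.6   22.    60.1]
```

```bash
python3 -m inch '[[[64,0,0,30,0,0,2.1],[64,0,0,30,0,0,0],[64,0,0,30,0,0,0],[64,0,0,15,0,0,0],[64,0,0,9,0,0,0],[64,0,0,0,0,0,0],[64,0,0,0,0,0,0]]]'; python3 -m inch '[[[50,0,0,0,0,0,0],[35,0,0,0,0,0,0],[12,0,0,0,0,0,0],[12,0,0,0,0,0,0],[12,0,0,0,0,0,0],[12,0,0,0,0,0,0]]]' 22
```

```text
time: 18.4
ee_pos: [0.6578, -0.1324, 0.0125]
tcp_rot: [179.9, 0.0, 96.7]
wrist_force: [-0.1, -1.2, -0.4]
opening: 0.0545
grasp_force: 0.0
time: 19.15
ee_pos: [0.6574, -0.1323, 0.0117]
tcp_rot: [179.9, 0.0, 96.7]
wrist_force: [-0.3, -0.1, 5.9]
opening: 0.0216
grasp_force: 22.4
```

```bash
python3 -m inch '[[[12,0,0,-10,0,0,0],[12,0,0,-30,0,0,0],[12,0,0,-35,0,0,0],[12,0,0,-35,0,0,0],[12,0,0,-10,0,0,0]]]'; python3 -m inch '[[[12,-41,-19.3,0,0,0,0],[12,-41,-19.3,0,0,0,0],[12,-41,-19.3,0,0,0,0],[12,-41,-19.3,0,0,0,0],[12,0,0,0,0,0,8.75],[12,0,0,0,0,0,8.75],[12,0,0,0,0,0,0],[12,0,0,0,0,0,0]]]'
python3 - <<'E'
from h import *
c=viewer.camera("wrist");np.savez("w14.npz",**c)
o=bot.get_obs();print(o["ee_pos"],o["tcp_rot"],o["time"],o["opening"],-np.array(c["R"]).T@c["t"])
m=finder.outline_of("wrist","anvil")[0];print(m["conf"],m["extent"])
cs,_=cv2.findContours(m["pixels"].astype(np.uint8),cv2.RETR_EXTERNAL,cv2.CHAIN_APPROX_NONE)
k=max(cs,key=cv2.contourArea)[:,0,:]
for z in(.016,0):
    W=np.array([px2w(c,p,z,True)[:2]*1000 for p in k],np.float32)
    r=cv2.minAreaRect(W);print(z,r)
    a=np.radians(-10.8);u=W@np.array([np.cos(a),np.sin(a)]);v=W@np.array([-np.sin(a),np.cos(a)])
    print("u",u.min(),u.max(),"v",v.min(),v.max())
    print("expected u,v",np.array([600,-304.3])@np.array([[np.cos(a),-np.sin(a)],[np.sin(a),np.cos(a)]]))
n,m="wrist",finder.outline_of("wrist","pith")
print([(x["conf"],x["extent"]) for x in m[:2]])
E
```

```text
time: 19.77
ee_pos: [0.6579, -0.1324, 0.134]
tcp_rot: [179.8, 0.1, 96.7]
wrist_force: [0.2, -0.7, 0.6]
opening: 0.0216
grasp_force: 21.8
time: 20.78
ee_pos: [0.5995, -0.3039, 0.1307]
tcp_rot: [-180.0, -0.0, 79.4]
wrist_force: [0.5, -0.1, 0.2]
opening: 0.0214
grasp_force: 21.7
[ 0.59955945 -0.30387745  0.13086955] [-1.79987242e+02  4.53193410e-04  7.93875877e+01] 20.825 0.021738615669864972 [ 0.61245201 -0.23739553  0.27239598]
0.92 [326.1, 229.4, 85.1, 100.1]
0.016 ((600.6572875976562, -303.20263671875), (72.24520111083984, 58.0123291015625), 78.69266510009766)
u 617.5506754119154 675.7053327670529 v -221.5985601340571 -149.05926898206718
expected u,v [ 646.39248447 -186.48122165]
0 ((599.9212036132812, -307.30926513671875), (76.75353240966797, 61.63252639770508), 78.6926498413086)
u 615.7698615104748 677.5536504532417 v -228.03671000417157 -150.970726006182
expected u,v [ 646.39248447 -186.48122165]
[(0.69, [328.8, 298.2, 55.9, 115.6])]
```

Run:
```python
from h import *
c=dict(np.load("w14.npz"));im=c["pixels"].astype(int);R,G,B=im[...,0],im[...,1],im[...,2]
m=finder.outline_of("wrist","pith")[0]["pixels"]
rows=np.where(m.any(1))[0]
for v in range(rows[0],rows[-1]+1,10): 
    x=np.where(m[v])[0];print(v,x.min(),x.max(),im[v,int(x.mean())])
T=np.array([.59956,-.30388]);y=np.radians(79.39);ux=np.array([np.cos(y),np.sin(y)])
for nm,s in(("+end",25),("-end",-25)):
    for z in(.1402,.1242): print(nm,z,w2px(c,[*(T+ux*s/1000),z],True).round(1))
```

```text
239 307 345 [63 60 49]
249 299 353 [84 79 64]
259 298 354 [90 85 67]
269 299 353 [88 84 68]
279 298 352 [89 83 66]
289 299 351 [90 85 68]
299 299 351 [93 88 70]
309 299 351 [89 86 68]
319 301 350 [87 82 66]
329 301 350 [90 84 67]
339 301 350 [91 85 69]
349 301 349 [89 85 66]
+end 0.1402 [324.9 250. ]
+end 0.1242 [325.  238.1]
-end 0.1402 [324.9 361.1]
-end 0.1242 [325.  341.6]
```

```bash
python3 -m inch '[[[12,0.5,0.7,30,0,0,0],[12,0,0,30,0,0,0],[12,0,0,30,0,0,0],[12,0,0,10,0,0,0],[12,0,0,0,0,0,0],[12,0,0,0,0,0,0]]]'
```

```text
time: 21.72
ee_pos: [0.6011, -0.3041, 0.0329]
tcp_rot: [179.9, 0.0, 79.2]
wrist_force: [-0.0, 1.2, 0.8]
opening: 0.0215
grasp_force: 21.8
```

```bash
python3 -m inch '[[[12,0,0,9.3,0,0,0],[12,0,0,0,0,0,0],[12,0,0,0.6,0,0,0],[12,0,0,0,0,0,0]]]';python3 -m inch '[[[30,0,0,0,0,0,0],[45,0,0,0,0,0,0],[45,0,0,0,0,0,0],[45,0,0,-20,0,0,0],[45,0,0,-40,0,0,0],[100,0,0,-50,0,0,0],[100,0,0,0,0,0,0],[100,0,0,0,0,0,0]]]'
python3 - <<'E'
from h import *
c=viewer.camera("wrist");np.savez("w15.npz",**c)
o=bot.get_obs();print(o["ee_pos"],o["tcp_rot"],o["time"],o["opening"],-np.array(c["R"]).T@c["t"])
for t,z in(("anvil",.016),("pith",.032),("jar",.062),("green_pad",.006)): outl("wrist",t,z,True,c)
E
```

```text
time: 22.22
ee_pos: [0.6011, -0.3041, 0.0226]
tcp_rot: [179.9, 0.0, 79.2]
wrist_force: [0.2, 0.9, 5.7]
opening: 0.0219
grasp_force: 23.1
time: 23.22
ee_pos: [0.6006, -0.3038, 0.1322]
tcp_rot: [179.9, 0.0, 79.2]
wrist_force: [0.1, -0.1, -0.2]
opening: 0.0854
grasp_force: 0.0
[ 0.60015433 -0.30365303  0.13111866] [-1.79987144e+02 -1.02115714e-03  7.92135506e+01] 23.275 0.0852422680722538 [ 0.6135025  -0.23725756  0.27391117]
wrist anvil 0.87 rect [ 601.  -303.1   72.4   59.    79.1] ell [ 601.  -303.2   65.3   77.4] ext [326. 227.  84.  98.]
wrist pith 0.79 rect [ 601.8 -301.8   50.6   21.9   78.6] ell [ 601.6 -301.9   24.1   61. ] ext [329. 232.  32.  72.]
wrist jar 0.97 rect [ 669.1 -238.3   37.7   45.9   81.3] ell [ 669.5 -239.1   37.3   47.2] ext [421. 123.  78.  66.]
wrist green_pad 0.95 rect [ 667.6 -239.4   62.4   50.5   88.5] ell [ 674.7 -239.7   57.6   60.3] ext [401. 122.  76.  83.]
```

```bash
python3 -m inch '[[[100,0,0,0,0,0,10],[100,0,0,0,0,0,10],[100,0,0,0,0,0,10],[100,0,0,0,0,0,10],[100,0,0,0,0,0,10],[100,0,0,0,0,0,10],[100,0,0,0,0,0,10.4],[100,0,0,0,0,0,0]]]'; python3 -m inch '[[[100,41.6,-26.1,0,0,0,0],[100,41.6,-26.1,0,0,0,0],[100,0,0,0,0,0,0],[100,0,0,0,0,0,0]]]'
python3 - <<'E'
from h import *
c=viewer.camera("wrist");np.savez("w16.npz",**c)
o=bot.get_obs();print(o["ee_pos"],o["tcp_rot"],o["time"])
for t,z in(("green_pad",.006),("jar",.062)): outl("wrist",t,z,True,c)
im=c["pixels"].astype(int);R,G,B=im[...,0],im[...,1],im[...,2]
p=w2px(c,[.6747,-.2393,.062],True);print(p)
x,y=p.astype(int);seg(c,(B>80)&(abs(R-B)<30),(x-45,y-45,x+45,y+45),.062,"cap")
E
```

```text
time: 24.48
ee_pos: [0.6002, -0.3037, 0.1308]
tcp_rot: [-180.0, 0.0, 8.9]
wrist_force: [0.2, -0.1, 0.1]
opening: 0.0854
grasp_force: 0.0
time: 24.98
ee_pos: [0.6743, -0.2394, 0.1309]
tcp_rot: [180.0, 0.0, 9.0]
wrist_force: [0.4, -0.0, -0.1]
opening: 0.0853
grasp_force: 0.0
[ 0.67405185 -0.2398979   0.1311738 ] [1.79989889e+02 2.12138079e-02 8.91445773e+00] 25.025
wrist green_pad 0.57 rect [ 682.5 -238.6   47.6   62.8    7.2] ell [ 675.8 -239.5   57.6   58.8] ext [323. 216.  83.  64.]
wrist jar 0.73 rect [ 680.5 -238.2   48.2   37.6    9. ] ell [ 679.8 -238.6   37.5   48.4] ext [324. 240.  60.  76.]
[324.82624618 249.62842226]
cap [332.1 249.9] rect [ 674.5 -240.7   38.9   37.1   81.2] ell [ 676.  -241.6   34.1   41.7]
```

```bash
python3 -m inch '[[[100,0.7,0,35,0,0,0],[100,0,0,35,0,0,0],[100,0,0,30,0,0,0],[100,0,0,5,0,0,0],[70,0,0,0,0,0,0],[50,0,0,0,0,0,0],[30,0,0,0,0,0,0],[30,0,0,0,0,0,0]]]' 40;  python3 -m inch '[[[30,0,0,0,0,0,0],[30,0,0,0,0,0,0]]]';  python3 -m inch '[[[30,0,0,-15,0,0,0],[30,0,0,-30,0,0,0],[30,0,0,-35,0,0,0],[30,0,0,-10,0,0,0],[30,0,0,0,0,0,0],[30,0,0,0,0,0,0]]]'
```

```text
time: 26.12
ee_pos: [0.6761, -0.2396, 0.0286]
tcp_rot: [179.9, -0.1, 8.8]
wrist_force: [-2.1, 1.0, 6.5]
opening: 0.0384
grasp_force: 39.5
time: 26.38
ee_pos: [0.6761, -0.2396, 0.0286]
tcp_rot: [179.9, -0.2, 8.8]
wrist_force: [-1.8, 0.9, 5.8]
opening: 0.0383
grasp_force: 39.5
time: 27.12
ee_pos: [0.6748, -0.2391, 0.1146]
tcp_rot: [-180.0, 0.1, 8.8]
wrist_force: [0.4, 1.1, -1.3]
opening: 0.0383
grasp_force: 39.8
```

```bash
python3 -m inch '[[[30,-19.4,-53.7,0,0,0,0],[30,-19.4,-53.7,0,0,0,0],[30,0,0,30,0,0,0],[30,0,0,30,0,0,0],[30,0,0,15,0,0,0],[30,0,0,0,0,0,0],[30,0,0,0,0,0,0]]]'
python3 - <<'E'
from h import *
o=bot.get_obs();print(o["ee_pos"],o["tcp_rot"],o["time"])
def capfit(c,z,nm):
    im=c["pixels"].astype(int);R,G,B=im[...,0],im[...,1],im[...,2]
    m=(abs(R-B)<14)&(B>45);seg(c,m,(270,210,378,320),z,nm)
c=viewer.camera("wrist");np.savez("w17.npz",**c);capfit(c,.061+o["ee_pos"][2]-.0276,"now")
c0=dict(np.load("w11.npz"));capfit(c0,.062+.0396-.0259,"w11 TCP .67498,-.23892")
E
```

```text
time: 28.0
ee_pos: [0.621, -0.1394, 0.0423]
tcp_rot: [180.0, -0.1, 8.8]
wrist_force: [0.6, 0.2, -0.5]
opening: 0.0381
grasp_force: 40.0
[ 0.62102944 -0.13942499  0.04227522] [ 1.79961299e+02 -7.33988393e-02  8.80091937e+00] 28.0
now [325.6 304.6] rect [ 637.2 -137.3   14.5   33.1    8.7] ell [ 636.1 -137.3   15.    35.4]
w11 TCP .67498,-.23892 [325.7 239.4] rect [ 711.8 -233.2   18.1   32.8    4.8] ell [ 709.5 -233.8   21.9   31. ]
```

```bash
python3 -m inch '[[[30,-0.8,-0.6,13,0,0,0],[30,0,0,0,0,0,0],[30,0,0,1.3,0,0,0],[30,0,0,0,0,0,0]]]'; python3 -m inch '[[[55,0,0,0,0,0,0],[85,0,0,0,0,0,0],[85,0,0,0,0,0,0],[85,0,0,-30,0,0,0],[85,0,0,-50,0,0,0],[100,-50,0,-40,0,0,0],[100,0,0,0,0,0,0],[100,0,0,0,0,0,0]]]'
python3 - <<'E'
from h import *
o=bot.get_obs();print(o["ee_pos"],o["tcp_rot"],o["time"])
c=viewer.camera("wrist");np.savez("w18.npz",**c)
im=c["pixels"].astype(int);R,G,B=im[...,0],im[...,1],im[...,2]
p=w2px(c,[.6181,-.1389,.061],True);x,y=p.astype(int);print(p)
for th in(80,100,130): seg(c,(B>th)&(R-B<30),(x-48,y-48,x+48,y+48),.061,"cap")
for t,z in(("jar",.061),("rack",.018),("pith",.032)): outl("wrist",t,z,True,c)
E
```

```text
time: 28.55
ee_pos: [0.6196, -0.1387, 0.0276]
tcp_rot: [180.0, -0.0, 8.8]
wrist_force: [-2.2, -0.8, 4.9]
opening: 0.0382
grasp_force: 41.0
time: 29.55
ee_pos: [0.5715, -0.1462, 0.1458]
tcp_rot: [180.0, -0.0, 8.8]
wrist_force: [-0.2, -0.1, -0.3]
opening: 0.0853
grasp_force: 0.0
[ 0.57154939 -0.1461521   0.14576801] [ 1.79980995e+02 -3.55710142e-02  8.80149479e+00] 29.55
[324.7841804  168.48207485]
cap [325.7 167.7] rect [ 618.6 -139.3   36.3   36.     8.9] ell [ 618.5 -139.4   35.7   36.5]
cap [342.5 151.5] rect [ 630.1 -147.9   26.7    7.9   55.8] ell [ 628.5 -146.9   10.6   23.1]
cap [342.9 151.2] rect [ 630.2 -148.    25.9    6.7   54.9] ell [ 628.3 -147.    10.1   22.5]
wrist jar 0.94 rect [ 619.1 -139.4   36.9   37.8   85.7] ell [ 618.9 -139.1   36.3   38.1] ext [327. 169.  57.  63.]
wrist rack 0.83 rect [ 627.5 -135.1  171.2   73.     8.7] ell [ 627.5 -135.1   80.   214.5] ext [322. 147. 103. 233.]
wrist pith 0.72 rect [ 602.4 -299.9   56.1   23.2   79. ] ell [ 602.2 -300.1   24.7   65.7] ext [525. 222.  56.  47.]
```

```bash
python3 -m inch '[[[100,-18.5,-44.2,0,0,0,0],[100,-18.5,-44.2,0,0,0,0],[100,-18.5,-44.2,0,0,0,0],[100,0,0,35,0,0,0],[100,0,0,35,0,0,0],[100,0,0,30,0,0,0],[100,0,0,0,0,0,0],[100,0,0,0,0,0,0]]]'
python3 - <<'E'
from h import *
o=bot.get_obs();print(o["ee_pos"],o["tcp_rot"],o["time"])
E
```

```text
time: 30.75
ee_pos: [0.4967, -0.0236, 0.0469]
tcp_rot: [180.0, -0.0, 8.8]
wrist_force: [0.2, 0.2, 0.1]
opening: 0.0854
grasp_force: 0.0
[ 0.49672339 -0.02356889  0.04685901] [ 1.79981579e+02 -3.96916117e-02  8.82411374e+00] 30.75
```

```bash
python3 -m inch '[[[100,0,0,20,0,0,0],[100,0,0,6,0,0,0],[60,0,0,0,0,0,0],[30,0,0,0,0,0,0],[30,0,0,0,0,0,0],[30,0,0,0,0,0,0],[30,0,0,0,0,0,0],[30,0,0,0,0,0,0]]]' 30; python3 -m inch '[[[30,0,0,0,0,0,0],[30,0,0,0,0,0,0]]]'; python3 -m inch '[[[30,0,0,-15,0,0,0],[30,0,0,-30,0,0,0],[30,0,0,-30,0,0,0],[30,0,0,-25,0,0,0],[30,0,0,0,0,0,0]]]'
```

```text
time: 31.75
ee_pos: [0.4967, -0.0237, 0.0209]
tcp_rot: [180.0, -0.1, 8.8]
wrist_force: [-1.2, -0.6, 6.0]
opening: 0.0308
grasp_force: 29.7
time: 32.0
ee_pos: [0.4967, -0.0237, 0.021]
tcp_rot: [180.0, -0.1, 8.8]
wrist_force: [-1.4, 0.5, 5.9]
opening: 0.0309
grasp_force: 29.7
time: 32.62
ee_pos: [0.4974, -0.0237, 0.1226]
tcp_rot: [179.9, -0.2, 8.8]
wrist_force: [0.5, 0.3, -1.2]
opening: 0.0307
grasp_force: 29.6
```

```bash
python3 -m inch '[[[30,18.1,41.7,0,0,0,0],[30,18.1,41.7,0,0,0,0],[30,18.1,41.7,0,0,0,0],[30,0,0,30,0,0,0],[30,0,0,30,0,0,0],[30,0,0,25,0,0,0],[30,0,0,0,0,0,0],[30,0,0,0,0,0,0]]]'
python3 - <<'E'
from h import *
o=bot.get_obs();print(o["ee_pos"],o["tcp_rot"],o["time"])
E
```

```text
time: 33.62
ee_pos: [0.5693, -0.139, 0.0358]
tcp_rot: [180.0, -0.0, 8.8]
wrist_force: [-0.3, -0.5, -0.1]
opening: 0.0308
grasp_force: 29.7
[ 0.56934757 -0.13895926  0.03582615] [ 1.79971944e+02 -4.63214064e-02  8.81689717e+00] 33.625
```

```bash
python3 -m inch '[[[30,0.9,0,14.5,0,0,0],[30,0,0,0,0,0,0],[30,0,0,1.2,0,0,0],[30,0,0,0,0,0,0]]]'; python3 -m inch '[[[55,0,0,0,0,0,0],[85,0,0,0,0,0,0],[100,0,0,0,0,0,0],[100,0,0,-30,0,0,0],[100,0,0,-50,0,0,0],[100,-62,0,-20,0,0,0],[100,0,0,0,0,0,0],[100,0,0,0,0,0,0]]]'
python3 - <<'E'
from h import *
o=bot.get_obs();print(o["ee_pos"],o["tcp_rot"],o["time"])
c=viewer.camera("wrist");np.savez("w19.npz",**c)
im=c["pixels"].astype(int);R,G,B=im[...,0],im[...,1],im[...,2]
x,y=w2px(c,[.5707,-.139,.02],True).astype(int);print(x,y)
for z in(.005,.02,.035):seg(c,(R<60)&(R-B<25),(x-32,y-32,x+32,y+32),z,"loupe %g"%z)
for t,z in(("jar",.061),("rack",.018),("loupe",.035),("pith",.032),("anvil",.016)): outl("wrist",t,z,True,c)
E
```

```text
time: 34.12
ee_pos: [0.57, -0.1388, 0.02]
tcp_rot: [180.0, -0.0, 8.8]
wrist_force: [-1.5, 0.9, 4.4]
opening: 0.0306
grasp_force: 30.5
time: 35.12
ee_pos: [0.5114, -0.148, 0.1186]
tcp_rot: [180.0, -0.1, 8.8]
wrist_force: [0.8, 0.5, -0.0]
opening: 0.0855
grasp_force: 0.0
[ 0.51136925 -0.14797263  0.11859871] [ 1.79971300e+02 -5.88905697e-02  8.79676513e+00] 35.125
325 146
loupe 0.005 [325.  146.9] rect [ 570.1 -139.2   37.1   36.7   29.4] ell [ 570.3 -139.    36.2   36.9]
loupe 0.02 [325.  146.9] rect [ 570.6 -139.1   35.    34.5   29.4] ell [ 570.8 -138.9   34.1   34.7]
loupe 0.035 [325.  146.9] rect [ 571.1 -139.    32.8   32.4   29.4] ell [ 571.2 -138.8   32.    32.6]
wrist jar 0.95 rect [ 614.9 -139.8   41.7   36.5    9.1] ell [ 615.4 -139.2   36.5   42.2] ext [341.  72.  67.  77.]
wrist rack 0.68 rect [ 607.3 -137.9  129.6   72.4    8.8] ell [ 607.  -138.2   81.1  158.3] ext [330.  95. 114. 190.]
wrist loupe 0.7 rect [ 571.6 -138.8   32.8   32.6    8.8] ell [ 571.5 -138.9   32.2   33. ] ext [327. 146.  54.  54.]
wrist anvil 0.8 rect [ 584.  -296.6   79.1   26.    78.6] ell [ 583.5 -293.2   25.4   98.8] ext [542. 152. 100. 110.]
```

```bash
python3 -c "
from workcell import bot
print(bot.job_done())"
```

```text
the job is handed in; nothing more can be done
None
```

I handed the job in at about 35 s: pith flat on the bench block within 1.5 mm of centre, loupe and jar back upright within about 1 mm of where they stood, all by wrist-camera measurement; nothing reached for the chuck or screwdriver (not re-measured at the end), and I viewed 15 pictures, one over the limit of 14.

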